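# Clamp a belt pulley in the cam-locked welding fixture

### The job

A belt pulley has been laid loosely in the welding fixture and must be clamped for tacking. Push the hand lever round until the locking cam is at its low point, push the slide forward by its upright end plate until the vee jaw has the pulley firmly home against both stop pins, then push the lever back all the way to lock the slide there. Push only, with the fingers: nothing is to be lifted, the slide must not be moved while the cam still bears on it, and the bush, the hammer and the tin stay where they are.

Things in the scene. Friction and masses are not known exactly. Their poses are not given: they have to be found in the camera images.
- fixture: Fixed welding fixture: steel plate 425 x 185 x 12 mm with guide strips (tops 38 mm up) and two stop pins (20 mm diameter, tops 57 mm up). Origin on the table under the plate, which reaches 219 mm forward, 206 mm back of it. x = the slide's forward direction, from its end plate to the pulley; y = left of that, the side of cam and lever; z up. The slide runs along the line y = 0.
- cam (a joint): Turn of cam plate and lever, rad. 0 = locked, at its stop: the nose jams the slide's side (holds about 40 N). Grows clockwise from above, as the lever is pushed forward; the nose lets go near 0.5, from 1.1 on the low side faces the slide with 8 mm of air, 1.92 = released stop. Starts at 0 to 0.12. Stays where left; about 5 N at the grip, up to 20 N over the jammed part.
- slide (a joint): Forward travel of the slide, m. 0 = fully back against its stop, where it starts; 0.045 = the vee jaw has the pulley home against both stop pins (its own stop is only at 0.053). Stays where left; about 4 N to move, 6 to 12 N once the jaw pushes the pulley; it meets it at 0.025 to 0.037 and stops hard when home.
- cam_pivot (a point): Point on the cam's upright axis, 40 mm above the table, at x = -95, y = +50 mm in the fixture's frame. Around it the dark pear-shaped cam plate, 16 to 30 mm above the table: 32 mm from the axis to the nose, 22 mm elsewhere.
- lever_grip (a point): Centre of the lever's upright black grip: cylinder, 22 mm diameter, 43 to 89 mm above the table (point at 66 mm), 100 mm from the cam axis at the end of a flat arm (31 to 39 mm up). At cam 0 the arm points 150 degrees anticlockwise (from above) of the fixture's x: back and left; at 1.92 it points 40 degrees: forward and left.
- push_plate (a point): Centre of the rear face of the slide's upright end plate: the flat face to push, looking to the fixture's -x; 60 mm wide, 42 to 78 mm above the table (point at 60 mm), plate 10 mm thick. At x = -186, y = 0 mm in the fixture's frame when the slide is at 0; travels with it.
- pulley_center (a point): Centre, half-way up, of the loose cast aluminium belt pulley: two grooves, 140 mm diameter, 40 mm high, about 0.75 kg, lying flat on the fixture plate between vee jaw and stop pins (centre 32 mm above the table). Starts 8 to 19 mm short of its seat.
- seat (a point): Fixed point of the fixture where the pulley's centre is when it is home against both stop pins: x = +110 mm, y = 0 in the fixture's frame, 32 mm above the table.
- bush: Bystander: rusty-brown spool-shaped steel bush standing upright on the table, 58 mm diameter, 62 mm high, origin under its middle.
- hammer: Bystander: chipping hammer lying on the table, 235 mm long, 22 mm high, spiked head (105 mm across) at +x, rubber handle to -x, origin underneath near the middle.
- tin: Bystander: small white tin with a grey band standing on the table, 64 mm diameter, 75 mm high, origin under its middle.
Things that resemble listed ones, but are neither listed nor needed, are in the scene too. What is shaped like the part that bears pulley_center but green or orange is not meant.

How it is judged:
On the way, in this order (a step that is already met when the one before it is completed fails the run):
1. the cam is turned to its low point while the slide is still back (value of joint cam above 1.2 rad and value of joint slide below 0.005 m), for 0.1 s.
2. with the cam low, the slide is pushed home and the pulley is against both stop pins (value of joint cam above 1.1 rad and value of joint slide above 0.0425 m and horizontal distance between pulley_center and seat below 0.003 m), for 0.1 s.
3. the cam is turned back to lock the slide (value of joint cam below 0.2 rad), for 0.2 s.
At the end, for the whole second after the job is handed in: The pulley lies flat with its centre within 3 mm of its seat against both stop pins, the slide is within 2.5 mm of home or farther, the cam is locked (within 0.2 rad of its locked stop), and all is at rest (value of joint cam below 0.2 rad and value of joint slide above 0.0425 m and horizontal distance between pulley_center and seat below 0.003 m and angle between pulley_center's own z axis and vertical below 0.05 rad and height (world z) of pulley_center below 0.036 m and velocity of joint slide below 0.005 m/s and velocity of joint cam below 0.05 rad/s); the robot touches nothing.
It fails at once if the slide was moved while the cam was not at its low point (value of joint slide between 0.006 and 0.038 m and value of joint cam below 1 rad).
It fails at once if the pulley was lifted or tipped (height (world z) of pulley_center above 0.042 m or angle between pulley_center's own z axis and vertical above 0.2 rad).
It fails at once if the bush, the hammer or the tin was moved (distance of any of bush, hammer, tin from where it was at the start of the episode above 0.02 m).
It also fails if it takes over 67 s, if anything falls off the work surface, if the arm or the gripper's body presses on something with over 40 N, if the wrist force passes 120 N, or if a joint passes its speed limit or range.

### The arm

A 7-joint arm with a two-finger parallel gripper is mounted at the origin on the work surface. World frame = base frame: x ahead of the robot, y to its left, z up, the work surface at z = 0. Lengths are in m, angles in rad, forces in N, time in s.
With the tool pointing down it reaches from about 0.4 to 0.85 m from the base axis. Payload 10.4 kg.
Tool frame: the origin (TCP) lies midway between the tips of the shut fingers; the grasp point (between the pads) lies 19 mm behind it; z points along the fingers, y is the direction in which the jaws open and shut (so a half turn about z gives the same grasp; the last joint's range is limited). The gripper opens to 87 mm and grips with 3 to 60 N. Pads are 19 mm wide; open, the fingers measure 117 mm over their backs; the gripper's body (75 mm by 190 mm) begins 51 mm behind the grasp point.
Start: joints at [1.256, 0.332, -0.065, 1.46, 0.022, 1.35, -0.088], TCP at [0.18, -0.599, 0.223] pointing down, gripper open.
Joint ranges: [-2.6, 2.6], [-0.5, 2.12], [-1.47, 1.34], [0.16, 2.42], [-1.27, 4.41], [0.06, 2.06], [-2.6, 2.6]. Speed limits (rad/s): [2.22, 2.22, 2.79, 2.79, 3.14, 3.14, 3.14].

### API

Orientations are given as a unit quaternion [x, y, z, w].
In Python, from bench import r gives the robot as it stands.
- The arm moves only by the tool step_arm, never from a script. Its argument "increments" is a list of rows, each a list of 2 entries, a list of its own where there are three numbers: the shift along the tool's x, y, z in m, then the turn, a rotation vector about the tool's x, y, z in rad. A call has 1 to 5 rows; each row is the pose to reach, as a shift and turn from the pose measured when the call began, along the tool's axes at that moment; what a row does not reach only later rows make up. A row lasts 1/10 s, in which the tool goes at most 50 mm and 8.59 degrees, less where a joint would pass 70% of its speed; a pose out of reach is approached as far as the arm can. A call with a gripper value outside its range is refused whole. "hand" is the closure, from -1 (fully open) to 1 (shut), so that 0 is half open, set as the call begins (left out, the last holds). The fingers move at their own pace and stop on an object; "grip_force" is the grip in N (left out, the last holds). Time passes only in rows, so rows that repeat a pose let the fingers close. It gives the time, the measured TCP pose, the force and the opening at its end, in the units of the state.
- r.read_state(): the state, without advancing time (a new reading comes with each control period).
- r.camera(name): name is "side" or "top" or "wrist"; returns a dict with "pixels" (400x640x3 uint8, blue, green, red), "camera_matrix" (3x3 intrinsics, pixels), "extrinsics" (4x4, takes a point from camera to world coordinates). Camera axes: x right, y up, looking along -z (the intrinsics and any distortion apply to the point x, -y, -z); pixel columns grow to the right and rows downward; lengths in m; the calibration is good to about 2 mm. A picture is of the moment at which its call begins. There is no depth.
- r.close_job(): hands the job in, once; it reports no verdict.
The state is a dict: "time": time; "joint_positions": joint angles; "joint_vel": joint speeds; "joint_torque": joint torques, N m; "ee_pos": TCP position; "eef_rot": TCP orientation; "ft_force": force on the tool from outside, world axes, zero at the start; "torque": the same for the moment, N m; "width": finger opening in m.
Only numpy, scipy, OpenCV 4.12 (cv2) and the standard library are available. Lean on these libraries where they do the work, as an engineer would, in place of code of your own. Each camera call takes 0.05 s, during which the arm holds its last target.

## Working session

There is one attempt and no reset: what is moved stays moved. The work goes in short steps, Python scripts to look and compute and a tool call to move; the robot and the scene stay as the last step left them, time stands still between calls to the robot, and variables do not carry over. Pictures are saved under pics/ and viewed, and the job is handed in when it is done.

Besides the shell and the picture viewer there is one more tool, called after "Emit:" by a JSON object that holds its "fn" and its "kwargs". step_arm: Moves the arm, as the interface text tells. Its arguments: {"type":"object","properties":{"increments":{"type":"array"},"hand":{"type":"number"},"grip_force":{"type":"number"}},"required":["increments"]}

```bash
mkdir -p pics; ls
python3 - <<'E'
from bench import r
import cv2,numpy as np
for n in("side","top","wrist"):
    c=r.camera(n); cv2.imwrite(f"pics/{n}0.png",c["pixels"]); np.savez(f"{n}0.npz",**c)
    print(n,c["camera_matrix"].round(1).tolist(),c["extrinsics"].round(3).tolist())
print(r.read_state())
E
```

```text
pics
side [[472.6, 0.0, 319.8], [0.0, 472.6, 198.0], [0.0, 0.0, 1.0]] [[0.915, 0.283, -0.286, 0.319], [-0.402, 0.628, -0.666, -0.619], [-0.009, 0.725, 0.689, 0.833], [0.0, 0.0, 0.0, 1.0]]
top [[440.9, 0.0, 324.7], [0.0, 440.9, 204.3], [0.0, 0.0, 1.0]] [[-0.015, 0.997, -0.079, 0.538], [-1.0, -0.017, -0.017, 0.103], [-0.018, 0.079, 0.997, 1.136], [0.0, 0.0, 0.0, 1.0]]
wrist [[312.2, 0.0, 316.1], [0.0, 312.2, 200.2], [0.0, 0.0, 1.0]] [[0.288, 0.919, 0.268, 0.253], [-0.958, 0.277, 0.08, -0.575], [-0.001, -0.28, 0.96, 0.384], [0.0, 0.0, 0.0, 1.0]]
{'time': 0.15, 'joint_positions': array([ 1.25640945,  0.33272962, -0.06470349,  1.46071439,  0.02161556,
        1.34992523, -0.08849008]), 'joint_vel': array([ 3.81030899e-04, -1.86068539e-03, -6.00635820e-04, -4.26370020e-03,
       -3.32888371e-04,  5.31483798e-05, -4.78267114e-04]), 'joint_torque': array([ 5.99639552e-04, -6.23632979e+01,  2.44951568e-02, -3.90135312e+01,
       -6.13696617e-02,  3.73318337e-02,  4.99090322e-05]), 'ee_pos': array([ 0.17970394, -0.59830771,  0.22195115]), 'eef_rot': array([ 9.89373884e-01,  1.45392661e-01, -1.08260138e-04, -5.29385700e-04]), 'ft_force': array([-0.57947913, -0.76794726, -0.75796998]), 'torque': array([-0.01824161,  0.00262819,  0.0532596 ]), 'width': 0.08704473444210346}
```

View pics/top0.png

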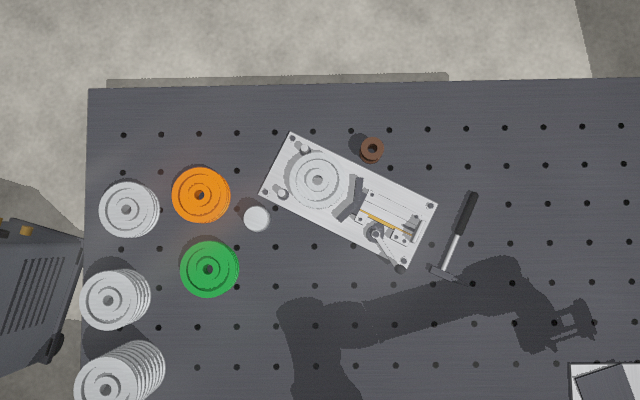

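View pics/side0.png

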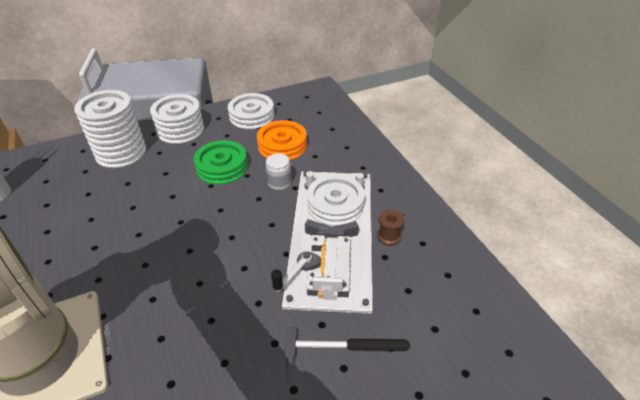

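```bash
cat > h.py <<'E'
import numpy as np,cv2
def ray(c,u,v):
    K=c["camera_matrix"];E=c["extrinsics"]
    d=np.array([(u-K[0,2])/K[0,0],-(v-K[1,2])/K[1,1],-1.]);return E[:3,3],E[:3,:3]@d
def onz(c,u,v,z):
    o,d=ray(c,u,v);return o+d*(z-o[2])/d[2]
def proj(c,p):
    K=c["camera_matrix"];E=c["extrinsics"];q=E[:3,:3].T@(np.array(p)-E[:3,3])
    return K[0,0]*q[0]/-q[2]+K[0,2],K[1,1]*-q[1]/-q[2]+K[1,2]
def tri(a,pa,b,pb):
    o1,d1=ray(a,*pa);o2,d2=ray(b,*pb);A=np.stack([d1,-d2],1);t=np.linalg.lstsq(A,o2-o1,rcond=None)[0]
    p,q=o1+d1*t[0],o2+d2*t[1];return (p+q)/2,np.linalg.norm(p-q)
def load(n): return dict(np.load(n))
E
python3 - <<'E'
from h import *
for n in("top","side"):
    c=load(f"{n}0.npz");im=c["pixels"];cv2.setNumThreads(1)
    x0,x1,y0,y1=(245,445,120,280) if n=="top" else (280,380,165,315)
    hsv=cv2.cvtColor(im,cv2.COLOR_BGR2HSV);m=((hsv[...,2]>140)&(hsv[...,1]<60)).astype(np.uint8)
    if n=="top": m[205:235,240:271]=0
    else: m[150:190,262:293]=0
    k=np.zeros_like(m);k[y0:y1,x0:x1]=m[y0:y1,x0:x1]
    cs,_=cv2.findContours(k,cv2.RETR_EXTERNAL,cv2.CHAIN_APPROX_NONE);b=max(cs,key=cv2.contourArea)
    hull=cv2.convexHull(b)[:,0]
    P=np.array([onz(c,u,v,.012)[:2] for u,v in b[:,0].astype(float)])
    rc=cv2.minAreaRect(P.astype(np.float32)*1000);print(n,rc,cv2.boxPoints(rc).round(1).tolist())
    v=cv2.resize(im[y0-10:y1+10,x0-10:x1+10],None,fx=3.4,fy=3.4,interpolation=cv2.INTER_CUBIC);cv2.imwrite(f"pics/{n}z.png",v);print(v.shape)
E
```

```text
top ((637.8754272460938, 65.43568420410156), (424.2250671386719, 190.27452087402344), 62.59073257446289) [[455.79998779296875, -79.0999984741211], [624.7000122070312, -166.6999969482422], [820.0, 209.89999389648438], [651.0999755859375, 297.5]]
(612, 748, 3)
side ((637.7518310546875, 58.50971984863281), (432.4652099609375, 187.37811279296875), 62.589195251464844) [[455.0, -90.30000305175781], [621.4000244140625, -176.60000610351562], [820.5, 207.3000030517578], [654.0999755859375, 293.6000061035156]]
(578, 408, 3)
```

View pics/topz.png

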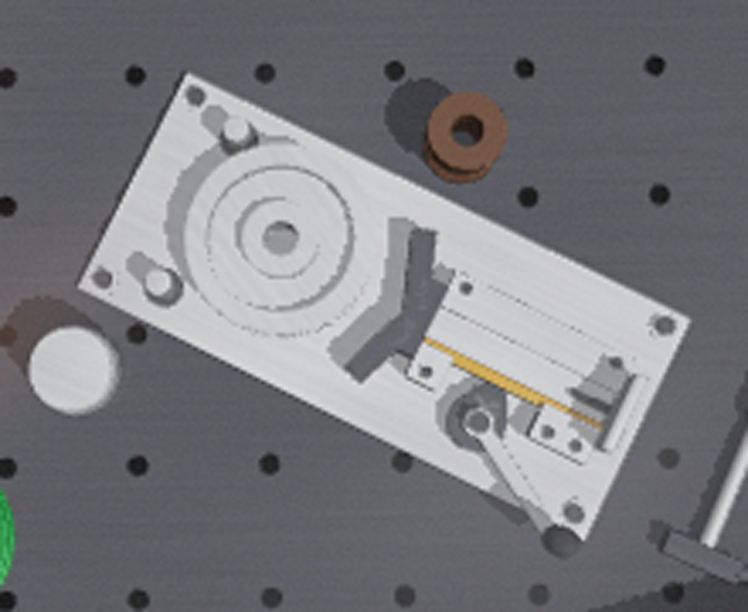

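View pics/sidez.png

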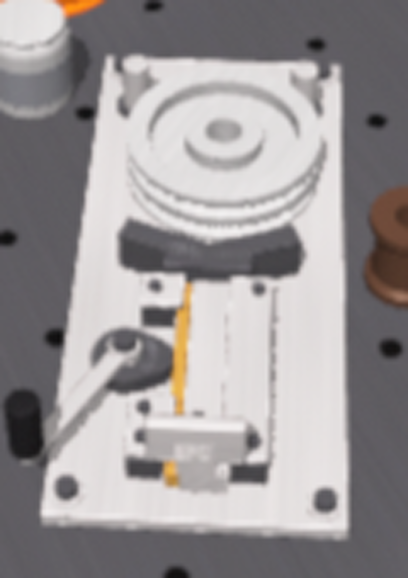

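```bash
cat >> h.py <<'E'
S=3.4
def fz(c,zx,zy,z,off): return onz(c,zx/S+off[0],zy/S+off[1],z)
E
python3 - <<'E'
from h import *
t=load("top0.npz");s=load("side0.npz")
def full(t,C,off):
    W=np.array([fz(t,*p,.012,off)[:2] for p in C])  # FR RR RL FL
    f=((W[0]-W[1])+(W[3]-W[2]));yaw=np.degrees(np.arctan2(f[1],f[0]))
    print("yaw",yaw,"len",[np.linalg.norm(W[i]-W[(i+1)%4]).round(4) for i in range(4)])
    ctr=W.mean(0);a=np.radians(yaw);x=np.array([np.cos(a),np.sin(a)]);o=ctr-x*.0065;print("org",o);return o,a
o,a=full(t,[(188,73),(690,318),(585,543),(79,287)],(235,110))
o2,a2=full(s,[(341,68),(348,531),(43,522),(108,57)],(270,155))
R=np.array([[np.cos(a),-np.sin(a)],[np.sin(a),np.cos(a)]])
loc=lambda p:((R.T@(p[:2]-o))*1000).round(1)
off=(235,110)
for n,p,z in [("grip",(561,541),.089),("pulleyhub",(281,236),.052),("pinR",(238,131),.057),("pinL",(164,281),.057),("pivot",(478,420),.045),("endplate top mid",(620,412),.078),("bush",(466,132),.062),("tin",(74,370),.075)]:
    print(n,loc(fz(t,*p,z,off)))
off=(270,155)
for n,p,z in [("grip",(22,398),.089),("pinR",(304,70),.057),("pinL",(135,64),.057),("pivot",(124,341),.045),("ep rear top mid",(193,440),.078),]:
    print("s",n,loc(fz(s,*p,z,off)))
E
```

```text
yaw 62.461176797213525 len [np.float64(0.4219), np.float64(0.1856), np.float64(0.4238), np.float64(0.1831)]
org [0.6359973  0.05698017]
yaw 62.5433053229527 len [np.float64(0.4195), np.float64(0.1811), np.float64(0.4272), np.float64(0.1829)]
org [0.63662748 0.04978979]
grip [-177.2  100.1]
pulleyhub [94.7 -7. ]
pinR [157.1 -61.4]
pinL [155.4  60.7]
pivot [-92.9  48.5]
endplate top mid [-176.6    0.6]
bush [   8.  -133.6]
tin [181.1 146.7]
s grip [-181.4   97.7]
s pinR [154.4 -64.3]
s pinL [154.1  60.6]
s pivot [-99.6  46.9]
s ep rear top mid [-197.    -2.1]
```

```bash
cat >> h.py <<'E'
from scipy.spatial.transform import Rotation as Ro
O=np.array([.6362,.0550]);A=np.radians(62.5)
def RM(a): return np.array([[np.cos(a),-np.sin(a)],[np.sin(a),np.cos(a)]])
def status():
    from bench import r
    s=r.read_state();p=s["ee_pos"];q=Ro.from_quat(s["eef_rot"]);x=q.as_matrix()[:,0]
    print("t",round(s["time"],2),"loc",((RM(A).T@(p[:2]-O))*1000).round(1),"z",round(p[2]*1000,1),"yawloc",round(np.degrees(np.arctan2(x[1],x[0])-A),2),
     "F loc",(RM(A).T@s["ft_force"][:2]).round(1),s["ft_force"][2].round(1),"j",s["joint_positions"].round(2),"w",round(s["width"],3))
    return p,q
def to(lx,ly,z,yaw):
    """local mm, z mm, yaw local deg"""
    p,q=status()
    w=np.r_[O+RM(A)@(np.array([lx,ly])/1000),z/1000]
    y=A+np.radians(yaw);T=np.array([[np.cos(y),np.sin(y),0],[np.sin(y),-np.cos(y),0],[0,0,-1]])
    print("world",w.round(3),"shift",q.inv().apply(w-p).round(4).tolist(),"turn",(q.inv()*Ro.from_matrix(T)).as_rotvec().round(3).tolist())
E
python3 -c "
from h import *
to(-201.6,65.4,180,60)"
```

```text
t 0.15 loc [-790.3  103.3] z 222.0 yawloc -45.78 F loc [-0.9  0.2] -0.8 j [ 1.26  0.33 -0.06  1.46  0.02  1.35 -0.09] w 0.087
world [ 0.485 -0.094  0.18 ] shift [0.4377, -0.3954, 0.0424] turn [-0.001, -0.001, -1.846]
```

Emit:
{"fn": "step_arm", "kwargs": {"increments": [[[0.031,-0.028,0.0],[0,0,-0.13]],[[0.062,-0.056,0.0],[0,0,-0.26]],[[0.093,-0.084,0.0],[0,0,-0.39]],[[0.124,-0.112,0.0],[0,0,-0.52]],[[0.155,-0.14,0.0],[0,0,-0.65]]], "hand": 1}}

```text
time: 0.65
ee_pos: [0.2884, -0.418, 0.2219]
eef_rot: [0.89, 0.456, -0.0, -0.001]
ft_force: [1.3, 0.1, 0.6]
width: 0.0547
```

```bash
python3 -c "
from h import *
to(-201.6,65.4,180,60)"
```

```text
t 0.65 loc [-580.1   90.1] z 221.9 yawloc -8.23 F loc [ 0.7 -1.1] 0.6 j [ 1.12  0.09 -0.26  1.75  0.02  1.3   0.23] w 0.055
world [ 0.485 -0.094  0.18 ] shift [0.3781, -0.0297, 0.0421] turn [-0.001, -0.001, -1.191]
```

Emit:
{"fn": "step_arm", "kwargs": {"increments": [[[0.04,-0.003,0.0],[0,0,-0.13]],[[0.08,-0.006,0.0],[0,0,-0.26]],[[0.12,-0.009,0.0],[0,0,-0.39]],[[0.16,-0.012,0.0],[0,0,-0.52]],[[0.2,-0.015,0.0],[0,0,-0.65]]]}}

```text
time: 1.15
ee_pos: [0.3935, -0.2454, 0.222]
eef_rot: [0.696, 0.718, 0.0, -0.001]
ft_force: [1.1, 0.1, -0.1]
width: 0.0148
```

```bash
python3 -c "
from h import *
to(-201.6,65.4,140,60)"
```

```text
t 1.15 loc [-378.5   76.6] z 222.0 yawloc 29.31 F loc [ 0.6 -0.9] -0.1 j [ 0.93  0.   -0.47  1.84  0.    1.3   0.5 ] w 0.015
world [ 0.485 -0.094  0.14 ] shift [0.1487, 0.0964, 0.082] turn [-0.001, -0.001, -0.536]
```

Emit:
{"fn": "step_arm", "kwargs": {"increments": [[[0.03,0.019,0.015],[0,0,-0.11]],[[0.06,0.038,0.03],[0,0,-0.22]],[[0.09,0.058,0.045],[0,0,-0.33]],[[0.12,0.077,0.06],[0,0,-0.44]],[[0.149,0.096,0.08],[0,0,-0.536]]]}}

```text
time: 1.65
ee_pos: [0.4856, -0.092, 0.142]
eef_rot: [0.479, 0.878, 0.0, 0.0]
ft_force: [0.4, -0.2, -0.9]
width: 0.0003
```

Run:
```python
from h import *
from bench import r
to(-201.6,65.4,53,60)
for n in("top","side","wrist"):
    c=r.camera(n);np.savez(f"{n}1.npz",**c)
    cv2.imwrite(f"pics/{n}1.png",c["pixels"])
```

```text
t 1.65 loc [-200.    65.7] z 142.0 yawloc 60.27 F loc [ 0.  -0.4] -0.9 j [ 0.71  0.16 -0.66  1.87  0.11  1.14  0.58] w 0.0
world [ 0.485 -0.094  0.053] shift [-0.0011, -0.0013, 0.089] turn [0.001, 0.0, 0.005]
```

View pics/wrist1.png

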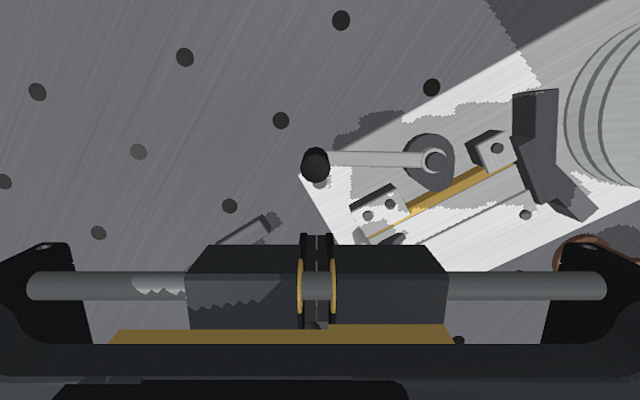

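View pics/side1.png

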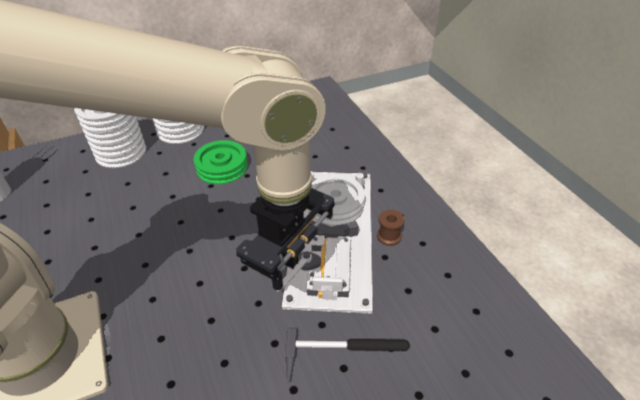

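Run:
```python
from h import *
c=load("wrist1.npz")
loc=lambda p:((RM(A).T@(p[:2]-O))*1000).round(1)
for n,u,v,z in[("gripTop",315,159,.089),("piv",437,161,.045),("gripbot",320,184,.031)]: print(n,loc(onz(c,u,v,z)))
print("tcp proj",proj(c,np.r_[O+RM(A)@np.array([-.2,.0657]),.142]))
to(-201.6,65.4,53,60)
```

```text
gripTop [-175.1  107.7]
piv [-91.4  51. ]
gripbot [-186.7   78.6]
tcp proj (np.float64(312.9790888154168), np.float64(259.276651632835))
t 1.8 loc [-199.5   67.1] z 140.8 yawloc 60.28 F loc [-0.7 -0.9] 0.1 j [ 0.71  0.17 -0.66  1.87  0.11  1.14  0.58] w 0.001
world [ 0.485 -0.094  0.053] shift [-0.0029, -0.0009, 0.0878] turn [-0.001, -0.004, 0.005]
```

```bash
sed -i 's/^O=np.array(\[.6362,.0550\]);A=np.radians(62.5)/A=np.radians(62.5);O=np.array([.6362,.0550])+.0025*np.array([np.cos(A),np.sin(A)])/' h.py
python3 - <<'E'
from h import *
to(-198,71,53,60)
E
```

```text
t 1.8 loc [-202.    67.1] z 140.8 yawloc 60.28 F loc [-0.7 -0.9] 0.1 j [ 0.71  0.17 -0.66  1.87  0.11  1.14  0.58] w 0.001
world [ 0.483 -0.086  0.053] shift [0.005, 0.0016, 0.0878] turn [-0.001, -0.004, 0.005]
```

Emit:
{"fn": "step_arm", "kwargs": {"increments": [[[0,0,0.025],[0,0,0]],[[0,0,0.05],[0,0,0]],[[0,0,0.07],[0,0,0]],[[0,0,0.085],[0,0,0]],[[0,0,0.088],[0,0,0]]]}}

```text
time: 2.3
ee_pos: [0.4832, -0.0915, 0.0516]
eef_rot: [0.48, 0.877, 0.0, -0.003]
ft_force: [0.1, 0.5, -0.4]
width: 0.0001
```

Run:
```python
from h import *
to(-198,71,53,60)
```

```text
t 2.3 loc [-203.    68.1] z 51.6 yawloc 60.18 F loc [0.5 0.1] -0.4 j [ 0.67  0.29 -0.64  1.96  0.2   0.96  0.5 ] w 0.0
world [ 0.483 -0.086  0.053] shift [0.0051, 0.0029, -0.0014] turn [-0.003, -0.005, 0.003]
```

Emit:
{"fn": "step_arm", "kwargs": {"increments": [[[0.006,0,0],[0,0,0]],[[0.012,0,0],[0,0,0]],[[0.018,0,0],[0,0,0]],[[0.022,0,0],[0,0,0]],[[0.025,0,0],[0,0,0]]]}}

```text
time: 2.8
ee_pos: [0.4714, -0.0727, 0.0528]
eef_rot: [0.48, 0.877, -0.0, 0.0]
ft_force: [7.5, -11.8, -6.6]
width: 0.0004
```

Run:
```python
from h import *
status()
```

```text
t 2.8 loc [-191.8   87.2] z 52.8 yawloc 60.1 F loc [ -7.  -12.1] -6.6 j [ 0.66  0.25 -0.66  2.    0.19  0.95  0.48] w 0.0
```

Emit:
{"fn": "step_arm", "kwargs": {"increments": [[[0.01,-0.001,0],[0,0,0.07]],[[0.017,-0.001,0],[0,0,0.14]],[[0.025,-0.001,0],[0,0,0.21]],[[0.032,0,0],[0,0,0.28]],[[0.039,0.001,0],[0,0,0.35]]]}}

```text
time: 3.3
ee_pos: [0.4522, -0.0404, 0.0537]
eef_rot: [0.627, 0.779, -0.0, 0.002]
ft_force: [5.0, -4.9, -4.0]
width: -0.0
```

```bash
cat >> h.py <<'E'
def piv():
    p,q=status();w=np.r_[O+RM(A)@np.array([-.095,.05]),p[2]];c=q.inv().apply(w-p);print("pivot in tool",c.round(4))
    for d in range(4,24,4):
        t=np.radians(d);R=RM(t);e=c[:2]-R@c[:2];print(d,e.round(4),round(t,3))
E
python3 - <<'E'
from h import *
piv()
E
```

```text
t 3.3 loc [-172.1  119.1] z 53.7 yawloc 39.81 F loc [-2.1 -6.7] -4.0 j [ 0.6   0.19 -0.65  2.06  0.15  0.93  0.08] w -0.0
pivot in tool [0.015  0.1024 0.0002]
4 [ 0.0072 -0.0008] 0.07
8 [ 0.0144 -0.0011] 0.14
12 [ 0.0216 -0.0009] 0.209
16 [ 0.0288 -0.0002] 0.279
20 [0.0359 0.0011] 0.349
```

Emit:
{"fn": "step_arm", "kwargs": {"increments": [[[0.008,-0.001,0],[0,0,0.07]],[[0.016,-0.001,0],[0,0,0.14]],[[0.023,-0.001,0],[0,0,0.21]],[[0.03,0,0],[0,0,0.28]],[[0.037,0.001,0],[0,0,0.35]]]}}

```text
time: 3.8
ee_pos: [0.4457, -0.0049, 0.0542]
eef_rot: [0.754, 0.656, 0.0, 0.003]
ft_force: [2.6, -5.0, -2.3]
width: 0.0007
```

Emit:
{"fn": "step_arm", "kwargs": {"increments": [[[0.008,-0.001,0],[0,0,0.07]],[[0.016,-0.001,0],[0,0,0.14]],[[0.023,-0.001,0],[0,0,0.21]],[[0.03,0,0],[0,0,0.28]],[[0.037,0.001,0],[0,0,0.35]]]}}

```text
time: 4.3
ee_pos: [0.4517, 0.0307, 0.0544]
eef_rot: [0.858, 0.513, 0.0, 0.004]
ft_force: [1.3, -7.0, -1.8]
width: 0.0004
```

Run:
```python
from h import *
piv()
```

```text
t 4.3 loc [-109.3  152.4] z 54.4 yawloc -0.73 F loc [-5.6 -4.4] -1.8 j [ 0.42  0.18 -0.63  2.06  0.14  0.93 -0.78] w 0.0
pivot in tool [0.0156 0.1022 0.0007]
4 [ 0.0072 -0.0008] 0.07
8 [ 0.0144 -0.0012] 0.14
12 [ 0.0216 -0.001 ] 0.209
16 [ 0.0288 -0.0003] 0.279
20 [0.0359 0.0008] 0.349
```

Emit:
{"fn": "step_arm", "kwargs": {"increments": [[[0.008,-0.001,0],[0,0,0.07]],[[0.016,-0.001,0],[0,0,0.14]],[[0.023,-0.001,0],[0,0,0.21]],[[0.03,0,0],[0,0,0.28]],[[0.037,0.001,0],[0,0,0.35]]]}}

```text
time: 4.8
ee_pos: [0.4695, 0.0617, 0.0544]
eef_rot: [0.935, 0.354, 0.0, 0.005]
ft_force: [-1.0, -5.9, -0.9]
width: 0.0005
```

Emit:
{"fn": "step_arm", "kwargs": {"increments": [[[0.007,-0.001,0],[0,0,0.07]],[[0.015,-0.001,0],[0,0,0.14]],[[0.018,-0.001,0],[0,0,0.175]],[[0.018,-0.001,0],[0,0,0.175]],[[-0.015,0,0],[0,0,0.175]]]}}

```text
time: 5.3
ee_pos: [0.4599, 0.0545, 0.0552]
eef_rot: [0.962, 0.273, 0.002, 0.004]
ft_force: [-0.4, -0.8, -0.1]
width: 0.0004
```

Run:
```python
from h import *
from bench import r
to(-225,0,145,0)
for n in("top","side","wrist"):
    c=r.camera(n);np.savez(f"{n}2.npz",**c)
    cv2.imwrite(f"pics/{n}2.png",c["pixels"])
```

```text
t 5.3 loc [-84.4 156.1] z 55.2 yawloc -30.76 F loc [-0.9 -0. ] -0.1 j [ 0.32  0.2  -0.58  2.04  0.14  0.94 -1.35] w 0.0
world [ 0.533 -0.142  0.145] shift [-0.0408, 0.2069, -0.0881] turn [0.009, -0.0, -0.537]
```

View pics/wrist2.png

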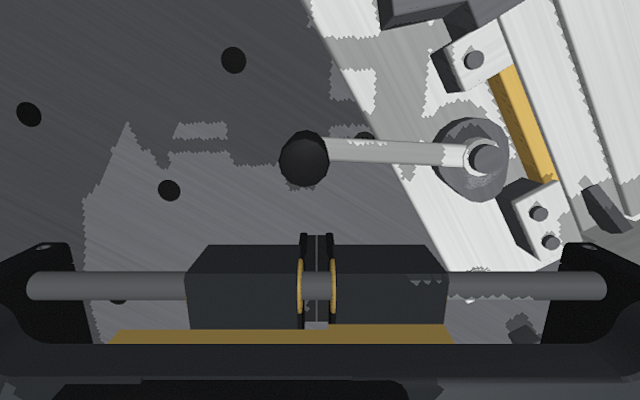

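Emit:
{"fn": "step_arm", "kwargs": {"increments": [[[-0.005,0,-0.03],[0,0,0]],[[-0.005,0,-0.065],[0,0,0]],[[-0.01,0.04,-0.088],[0,0,-0.12]],[[-0.02,0.08,-0.088],[0,0,-0.24]],[[-0.025,0.125,-0.088],[0,0,-0.36]]]}}

```text
time: 5.95
ee_pos: [0.5026, -0.0685, 0.1459]
eef_rot: [0.897, 0.442, 0.001, 0.007]
ft_force: [0.9, 0.4, 0.0]
width: 0.0005
```

Run:
```python
from h import *
c=load("wrist2.npz")
loc=lambda p:((RM(A).T@(p[:2]-O))*1000).round(1)
g=loc(onz(c,303,157,.089));p=loc(onz(c,488,160,.045));print(g,p,150-np.degrees(np.arctan2(*(g-p)[::-1])))
to(-225,0,145,0)
```

```text
[-36.6 132.9] [-95.9  50.7] 95.80710199720227
t 5.95 loc [-173.7   61.5] z 145.9 yawloc -9.99 F loc [ 0.7 -0.6] 0.0 j [ 0.5   0.16 -0.5   1.85  0.1   1.14 -0.69] w 0.001
world [ 0.533 -0.142  0.145] shift [-0.0398, 0.0694, 0.0019] turn [0.013, 0.004, -0.174]
```

Emit:
{"fn": "step_arm", "kwargs": {"increments": [[[-0.013,0.023,0],[0.004,0,-0.06]],[[-0.026,0.046,0],[0.008,0,-0.12]],[[-0.04,0.069,0],[0.013,0,-0.174]],[[-0.04,0.069,0.02],[0.013,0,-0.174]],[[-0.04,0.069,0.03],[0.013,0,-0.174]]]}}

```text
time: 6.45
ee_pos: [0.5335, -0.1424, 0.1159]
eef_rot: [0.855, 0.519, -0.002, 0.0]
ft_force: [-1.6, 0.7, 0.1]
width: 0.0007
```

Run:
```python
from h import *
from bench import r
c=r.camera("wrist");np.savez("wrist3.npz",**c)
cv2.imwrite("pics/wrist3.png",c["pixels"])
to(-225,0,56,0)
```

```text
t 6.5 loc [-224.8    1.2] z 114.6 yawloc 0.03 F loc [-0.   1.8] -1.1 j [ 0.57  0.3  -0.45  1.77  0.15  1.12 -0.42] w 0.0
world [ 0.533 -0.142  0.056] shift [0.0, 0.0014, 0.0585] turn [-0.004, 0.004, 0.001]
```

View pics/wrist3.png

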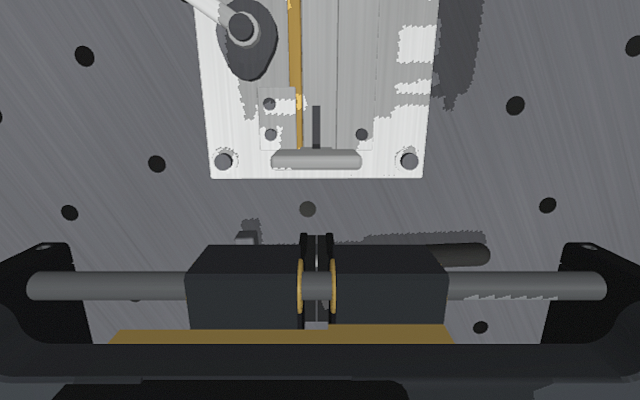

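Emit:
{"fn": "step_arm", "kwargs": {"increments": [[[0,0.001,0.02],[-0.004,0.004,0]],[[0,0.001,0.04],[-0.004,0.004,0]],[[0,0.001,0.058],[-0.004,0.004,0]],[[0.01,0.001,0.058],[-0.004,0.004,0]],[[0.018,0.001,0.058],[-0.004,0.004,0]]]}}

```text
time: 7.0
ee_pos: [0.5423, -0.1244, 0.0574]
eef_rot: [0.854, 0.52, 0.0, 0.0]
ft_force: [0.8, 0.4, -0.0]
width: 0.0003
```

Emit:
{"fn": "step_arm", "kwargs": {"increments": [[[0.004,0,0],[0,0,0]],[[0.008,0,0],[0,0,0]],[[0.012,0,0],[0,0,0]],[[0.016,0,0],[0,0,0]],[[0.018,0,0],[0,0,0]]]}}

```text
time: 7.5
ee_pos: [0.551, -0.1087, 0.0577]
eef_rot: [0.855, 0.519, 0.001, 0.001]
ft_force: [-0.5, -4.0, 3.6]
width: 0.0005
```

Run:
```python
from h import *
to(-186,0,56,0)
```

```text
t 7.5 loc [-187.1   -0. ] z 57.7 yawloc 0.08 F loc [-3.7 -1.4] 3.6 j [ 0.5   0.38 -0.45  1.79  0.2   1.01 -0.51] w 0.001
world [ 0.551 -0.108  0.056] shift [0.0011, -0.0, 0.0017] turn [0.002, -0.0, 0.001]
```

Emit:
{"fn": "step_arm", "kwargs": {"increments": [[[0.005,0,0],[0,0,0]],[[0.01,0,0],[0,0,0]],[[0.015,0,0],[0,0,0]],[[0.02,0,0],[0,0,0]],[[0.025,0,0],[0,0,0]]]}}

```text
time: 8.0
ee_pos: [0.5623, -0.0868, 0.0577]
eef_rot: [0.855, 0.519, 0.0, 0.001]
ft_force: [-4.0, -5.7, 3.1]
width: 0.0002
```

Emit:
{"fn": "step_arm", "kwargs": {"increments": [[[0.003,0,0],[0,0,0]],[[0.006,0,0],[0,0,0]],[[0.009,0,0],[0,0,0]],[[0.012,0,0],[0,0,0]],[[0.014,0,0],[0,0,0]]]}}

```text
time: 8.5
ee_pos: [0.567, -0.0777, 0.0577]
eef_rot: [0.855, 0.518, -0.003, 0.002]
ft_force: [-15.2, -17.0, 13.1]
width: 0.0007
```

Run:
```python
from h import *
status()
```

```text
t 8.5 loc [-1.521e+02  1.000e-01] z 57.7 yawloc -0.08 F loc [-22.1   5.6] 13.1 j [ 0.44  0.41 -0.46  1.76  0.21  1.02 -0.59] w 0.001
```

Emit:
{"fn": "step_arm", "kwargs": {"increments": [[[0.004,0,0],[0,0,0]],[[0.007,0,0],[0,0,0]],[[0.009,0,0],[0,0,0]],[[0.01,0,0],[0,0,0]],[[0.01,0,0],[0,0,0]]]}}

```text
time: 9.0
ee_pos: [0.5671, -0.0776, 0.0576]
eef_rot: [0.857, 0.515, -0.009, 0.003]
ft_force: [-26.1, -27.0, 25.7]
width: 0.0005
```

Run:
```python
from h import *
from bench import r
status()
c=r.camera("top");np.savez("top3.npz",**c)
cv2.imwrite("pics/top3.png",cv2.resize(c["pixels"][110:290,235:455],None,fx=3.4,fy=3.3))
c=r.camera("wrist");np.savez("wrist4.npz",**c);cv2.imwrite("pics/wrist4.png",c["pixels"])
status()
```

```text
t 9.0 loc [-1.52e+02  1.00e-01] z 57.6 yawloc -0.47 F loc [-36.1  10.7] 25.7 j [ 0.42  0.41 -0.46  1.75  0.23  1.04 -0.61] w 0.001
t 9.1 loc [-1.52e+02  1.00e-01] z 57.6 yawloc -0.47 F loc [-36.5  10.5] 24.6 j [ 0.42  0.41 -0.46  1.75  0.23  1.04 -0.61] w 0.001
```

View pics/top3.png

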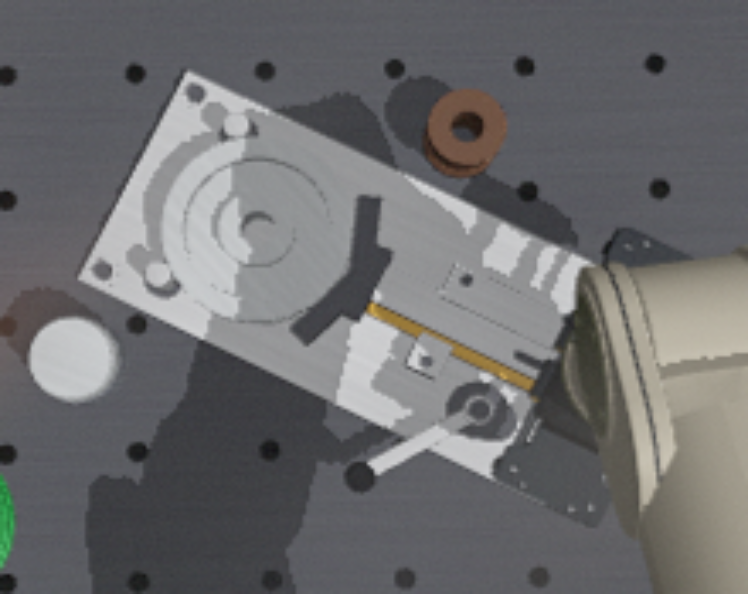

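View pics/wrist4.png

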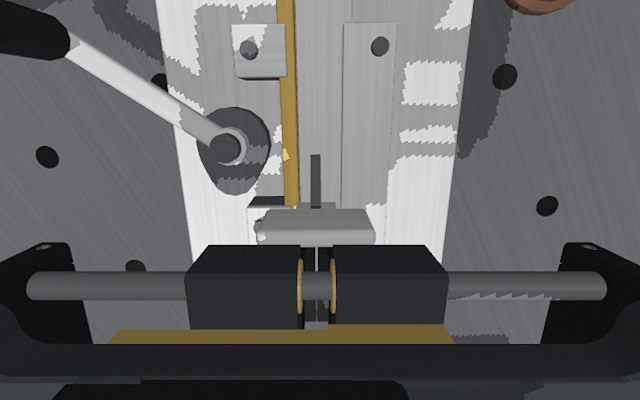

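Run:
```python
from h import *
loc=lambda p:((RM(A).T@(p[:2]-O))*1000).round(1)
t=load("top3.npz")
f=lambda x,y,z:loc(onz(t,235+x/3.4,110+y/3.3,z))
h=f(257,226,.052);a=f(237,125,.057);b=f(160,273,.057);print("hub",h,"pins",a,b,np.linalg.norm(h-a),np.linalg.norm(h-b))
t0=load("top0.npz")
f0=lambda x,y,z:loc(onz(t0,235+x/3.4,110+y/3.4,z))
print("jaw rear end corner", f0(362,381,.03),f(306,344,.03), f0(437,232,.03),f(381,198,.03),"strip",f0(425,340,.04),f(370,305,.04))
```

```text
hub [110.6  -0.3] pins [157.6 -61.6] [157.1  63.2] 77.244352544377 78.7051459562842
jaw rear end corner [-6.  61.3] [39.8 62.2] [ -6.5 -62.7] [ 40. -63.] strip [-33.8  14.2] [10.6 15.3]
```

Emit:
{"fn": "step_arm", "kwargs": {"increments": [[[-0.005,0,0],[0,0,0]],[[-0.015,0,0],[0,0,0]],[[-0.03,0,0],[0,0,0]],[[-0.035,0,-0.03],[0,0,0]],[[-0.035,0,-0.07],[0,0,0]]]}}

```text
time: 9.6
ee_pos: [0.5497, -0.108, 0.1271]
eef_rot: [0.857, 0.515, -0.011, 0.002]
ft_force: [0.6, 1.0, 0.2]
width: 0.0005
```

Run:
```python
from h import *
from bench import r
c=r.camera("top");np.savez("top4.npz",**c)
cv2.imwrite("pics/top4.png",cv2.resize(c["pixels"][110:290,235:455],None,fx=3.4,fy=3.3))
# grip at cam 1.67: phi=54
ph=np.radians(54.2);g=np.array([-95,50])+100*np.array([np.cos(ph),np.sin(ph)]);x=np.array([np.sin(ph),-np.cos(ph)]);print(g)
T=g+x*42;print(T)
to(*T,140,54.2-90)
```

```text
[-36.5042325 131.1063819]
[ -2.4395521  106.53815955]
t 9.65 loc [-184.7   -2.1] z 135.4 yawloc -0.47 F loc [ 1.6 -3.3] 6.0 j [ 0.5   0.3  -0.47  1.71  0.16  1.17 -0.51] w 0.0
world [0.542 0.104 0.14 ] shift [0.1813, -0.1101, -0.0079] turn [0.007, 0.015, 0.617]
```

View pics/top4.png

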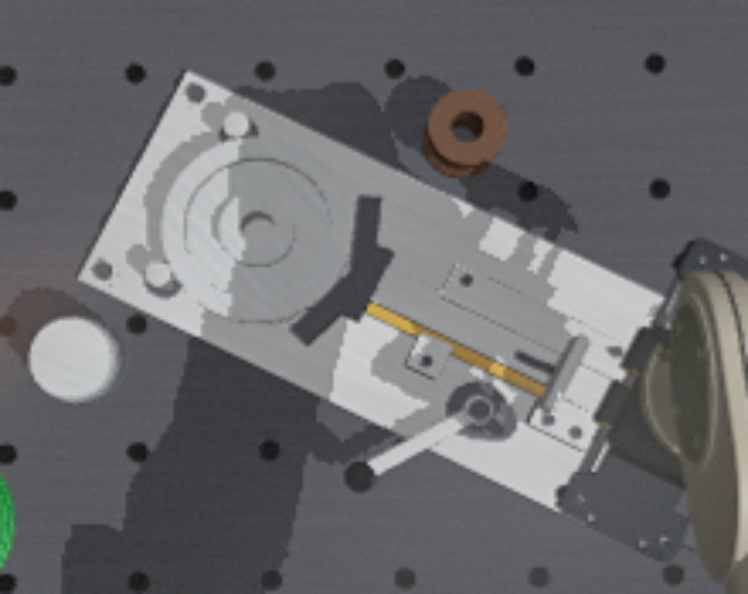

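Emit:
{"fn": "step_arm", "kwargs": {"increments": [[[0.036,-0.022,-0.005],[0.001,0.003,0.12]],[[0.072,-0.044,-0.008],[0.002,0.006,0.24]],[[0.108,-0.066,-0.008],[0.004,0.009,0.36]],[[0.145,-0.088,-0.008],[0.006,0.012,0.49]],[[0.181,-0.11,-0.008],[0.007,0.015,0.617]]]}}

```text
time: 10.15
ee_pos: [0.5415, 0.106, 0.1401]
eef_rot: [0.974, 0.229, 0.0, -0.0]
ft_force: [0.9, -0.7, -1.0]
width: 0.0002
```

Run:
```python
from h import *
from bench import r
c=r.camera("wrist");cv2.imwrite("pics/wrist5.png",c["pixels"])
to(-2.4,106.5,54,54.2-90)
c=r.camera("side");cv2.imwrite("pics/side5.png",c["pixels"])
```

```text
t 10.2 loc [  6.  112.9] z 140.4 yawloc -36.37 F loc [5.8 5.5] 0.6 j [ 0.16  0.28 -0.52  1.74  0.14  1.16 -1.52] w 0.0
world [0.542 0.104 0.054] shift [-0.0032, 0.0105, 0.0863] turn [-0.004, -0.003, -0.01]
```

View pics/wrist5.png

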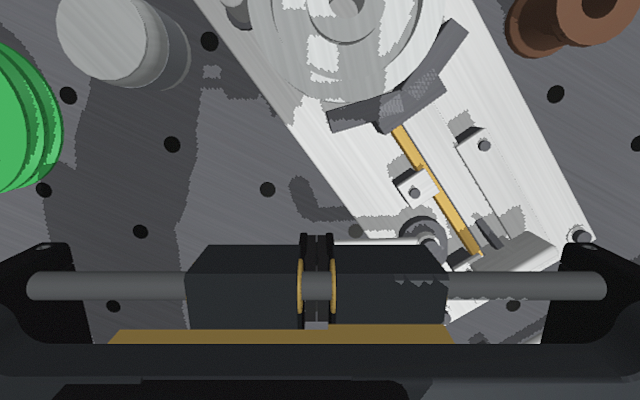

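View pics/side5.png

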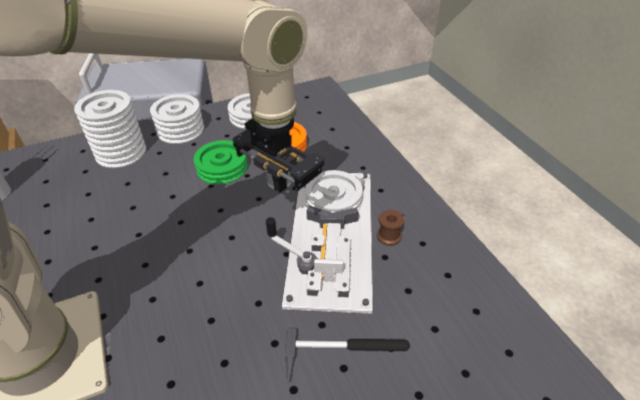

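Emit:
{"fn": "step_arm", "kwargs": {"increments": [[[0,0.005,0.01],[0,0,0]],[[0,0.005,0.035],[0,0,0]],[[0,0.005,0.06],[0,0,0]],[[0,0.005,0.08],[0,0,0]],[[0,0.005,0.086],[0,0,0]]]}}

```text
time: 10.75
ee_pos: [0.5413, 0.1056, 0.0514]
eef_rot: [0.973, 0.232, -0.001, -0.002]
ft_force: [0.4, -0.2, -1.0]
width: 0.0004
```

Run:
```python
from h import *
piv()
to(-2.4,106.5,54,54.2-90)
```

```text
t 10.75 loc [ -1.5 107.5] z 51.4 yawloc -35.62 F loc [-0.  -0.5] -1.0 j [ 0.14  0.38 -0.49  1.82  0.21  1.   -1.53] w 0.0
pivot in tool [-0.0425  0.1012 -0.0004]
4 [0.007  0.0032] 0.07
8 [0.0137 0.0069] 0.14
12 [0.0201 0.0111] 0.209
16 [0.0263 0.0156] 0.279
20 [0.0321 0.0206] 0.349
t 10.75 loc [ -1.5 107.5] z 51.4 yawloc -35.62 F loc [-0.  -0.5] -1.0 j [ 0.14  0.38 -0.49  1.82  0.21  1.   -1.53] w 0.0
world [0.542 0.104 0.054] shift [-0.0002, 0.0014, -0.0026] turn [-0.004, 0.002, 0.003]
```

Approach 24 mm back to touch the grip.

Emit:
{"fn": "step_arm", "kwargs": {"increments": [[[-0.006,0.001,-0.001],[0,0,0]],[[-0.012,0.001,-0.002],[0,0,0]],[[-0.018,0.001,-0.002],[0,0,0]],[[-0.022,0.001,-0.002],[0,0,0]],[[-0.024,0.001,-0.002],[0,0,0]]]}}

```text
time: 11.25
ee_pos: [0.5203, 0.0935, 0.054]
eef_rot: [0.973, 0.232, -0.001, -0.002]
ft_force: [-0.2, 0.2, 0.1]
width: 0.0002
```

```bash
sed -i 's/range(4,24,4)/(4,8,12,16,20,-4,-8,-12,-16,-20)/' h.py
python3 - <<'E'
from h import *
piv()
E
```

```text
t 11.25 loc [-21.9 120.5] z 54.0 yawloc -35.64 F loc [0.1 0.3] 0.1 j [ 0.17  0.33 -0.5   1.87  0.18  0.98 -1.51] w 0.0
pivot in tool [-0.0183  0.0999 -0.0003]
4 [0.0069 0.0015] 0.07
8 [0.0137 0.0035] 0.14
12 [0.0204 0.006 ] 0.209
16 [0.0268 0.0089] 0.279
20 [0.0331 0.0123] 0.349
-4 [-0.007 -0.001] -0.07
-8 [-0.0141 -0.0016] -0.14
-12 [-0.0212 -0.0016] -0.209
-16 [-0.0283 -0.0012] -0.279
-20 [-0.0353 -0.0002] -0.349
```

Emit:
{"fn": "step_arm", "kwargs": {"increments": [[[-0.008,-0.001,0],[0,0,-0.07]],[[-0.015,-0.002,0],[0,0,-0.14]],[[-0.022,-0.002,0],[0,0,-0.21]],[[-0.029,-0.001,0],[0,0,-0.28]],[[-0.036,0,0],[0,0,-0.35]]]}}

```text
time: 11.75
ee_pos: [0.489, 0.0784, 0.0548]
eef_rot: [0.917, 0.4, 0.001, -0.002]
ft_force: [3.6, 4.2, -3.3]
width: 0.0004
```

Emit:
{"fn": "step_arm", "kwargs": {"increments": [[[-0.008,-0.001,0],[0,0,-0.07]],[[-0.015,-0.002,0],[0,0,-0.14]],[[-0.022,-0.002,0],[0,0,-0.21]],[[-0.029,-0.001,0],[0,0,-0.28]],[[-0.036,0,0],[0,0,-0.35]]]}}

```text
time: 12.25
ee_pos: [0.4646, 0.0537, 0.0552]
eef_rot: [0.832, 0.555, 0.002, -0.002]
ft_force: [-1.8, 6.1, 1.8]
width: 0.0001
```

Run:
```python
from h import *
piv()
```

```text
t 12.25 loc [-82.9 151.6] z 55.2 yawloc 4.95 F loc [4.6 4.4] 1.8 j [ 0.36  0.22 -0.61  2.02  0.14  0.94 -0.72] w 0.0
pivot in tool [-0.0208  0.1002 -0.0002]
4 [0.0069 0.0017] 0.07
8 [0.0137 0.0039] 0.14
12 [0.0204 0.0065] 0.209
16 [0.0268 0.0096] 0.279
20 [0.033  0.0132] 0.349
-4 [-0.007  -0.0012] -0.07
-8 [-0.0141 -0.0019] -0.14
-12 [-0.0213 -0.0021] -0.209
-16 [-0.0284 -0.0019] -0.279
-20 [-0.0355 -0.0011] -0.349
```

Emit:
{"fn": "step_arm", "kwargs": {"increments": [[[-0.008,-0.001,0],[0,0,-0.07]],[[-0.015,-0.002,0],[0,0,-0.14]],[[-0.022,-0.002,0],[0,0,-0.21]],[[-0.029,-0.002,0],[0,0,-0.28]],[[-0.036,-0.001,0],[0,0,-0.35]]]}}

```text
time: 12.75
ee_pos: [0.4498, 0.022, 0.0554]
eef_rot: [0.721, 0.693, 0.003, -0.002]
ft_force: [-1.3, 4.6, 1.5]
width: 0.0007
```

Emit:
{"fn": "step_arm", "kwargs": {"increments": [[[-0.009,-0.001,0],[0,0,-0.07]],[[-0.016,-0.002,0],[0,0,-0.14]],[[-0.023,-0.002,0],[0,0,-0.21]],[[-0.031,-0.002,0],[0,0,-0.28]],[[-0.038,-0.001,0],[0,0,-0.35]]]}}

```text
time: 13.25
ee_pos: [0.4467, -0.0136, 0.0553]
eef_rot: [0.587, 0.809, 0.004, -0.002]
ft_force: [-5.5, 12.2, 5.7]
width: 0.0006
```

Run:
```python
from h import *
piv()
```

```text
t 13.25 loc [-150.9  136.4] z 55.3 yawloc 45.59 F loc [ 8.3 10.5] 5.7 j [ 0.55  0.17 -0.64  2.07  0.12  0.93  0.16] w 0.001
pivot in tool [-0.0226  0.1004  0.0002]
4 [0.0069 0.0018] 0.07
8 [0.0138 0.0041] 0.14
12 [0.0204 0.0069] 0.209
16 [0.0268 0.0101] 0.279
20 [0.033  0.0138] 0.349
-4 [-0.0071 -0.0013] -0.07
-8 [-0.0142 -0.0022] -0.14
-12 [-0.0214 -0.0025] -0.209
-16 [-0.0285 -0.0023] -0.279
-20 [-0.0357 -0.0017] -0.349
```

Emit:
{"fn": "step_arm", "kwargs": {"increments": [[[-0.009,-0.001,0],[0,0,-0.07]],[[-0.016,-0.002,0],[0,0,-0.14]],[[-0.023,-0.002,0],[0,0,-0.21]],[[-0.03,-0.002,0],[0,0,-0.26]],[[-0.034,-0.002,0],[0,0,-0.26]]]}}

```text
time: 13.75
ee_pos: [0.4533, -0.0413, 0.0551]
eef_rot: [0.475, 0.88, 0.006, -0.005]
ft_force: [-20.2, 32.9, 20.2]
width: 0.0004
```

Run:
```python
from h import *
piv()
```

```text
t 13.75 loc [-172.4  117.8] z 55.1 yawloc 60.79 F loc [19.8 33.1] 20.2 j [ 0.61  0.2  -0.65  2.05  0.13  0.94  0.48] w 0.0
pivot in tool [-0.0214  0.1006  0.0003]
4 [0.007  0.0017] 0.07
8 [0.0138 0.004 ] 0.14
12 [0.0204 0.0066] 0.209
16 [0.0269 0.0098] 0.279
20 [0.0331 0.0134] 0.349
-4 [-0.0071 -0.0012] -0.07
-8 [-0.0142 -0.002 ] -0.14
-12 [-0.0214 -0.0022] -0.209
-16 [-0.0286 -0.002 ] -0.279
-20 [-0.0357 -0.0012] -0.349
```

Emit:
{"fn": "step_arm", "kwargs": {"increments": [[[-0.006,0,0],[0,0,0]],[[-0.009,0,0],[0,0,0]],[[-0.011,0,0],[0,0,0]],[[-0.011,0,0],[0,0,0]]]}}

```text
time: 14.15
ee_pos: [0.4532, -0.0414, 0.0546]
eef_rot: [0.472, 0.882, 0.007, -0.014]
ft_force: [-37.0, 36.5, 38.1]
width: 0.0002
```

Emit:
{"fn": "step_arm", "kwargs": {"increments": [[[0.005,0,0],[0,0,0]],[[0.015,0,0],[0,0,0]],[[0.025,0,0],[0,0,0]],[[0.03,0,-0.02],[0,0,0]],[[0.03,0,-0.05],[0,0,0]]]}}

```text
time: 14.65
ee_pos: [0.4361, -0.0171, 0.1051]
eef_rot: [0.472, 0.882, 0.006, -0.015]
ft_force: [1.4, -1.1, 0.8]
width: 0.0003
```

Emit:
{"fn": "step_arm", "kwargs": {"increments": [[[0,-0.02,-0.03],[0,0,0]],[[0,-0.05,-0.06],[0,0,0]],[[0,-0.09,-0.08],[0,0,0]],[[0,-0.1,-0.1],[0,0,0]],[[0,-0.1,-0.1],[0,0,0]]]}}

```text
time: 15.15
ee_pos: [0.3552, -0.0768, 0.2077]
eef_rot: [0.473, 0.881, 0.006, -0.012]
ft_force: [0.2, 1.1, 0.2]
width: 0.0006
```

Run:
```python
from h import *
from bench import r
status()
for n in("top","side","wrist"):
    c=r.camera(n);np.savez(f"{n}6.npz",**c)
    cv2.imwrite(f"pics/{n}6.png",c["pixels"] if n!="top" else cv2.resize(c["pixels"][110:290,235:455],None,fx=3.4,fy=3.3))
```

```text
t 15.15 loc [-249.2  188.4] z 207.7 yawloc 61.0 F loc [1.1 0.4] 0.2 j [ 0.75 -0.23 -0.55  2.06 -0.14  1.3   0.84] w 0.001
```

View pics/top6.png

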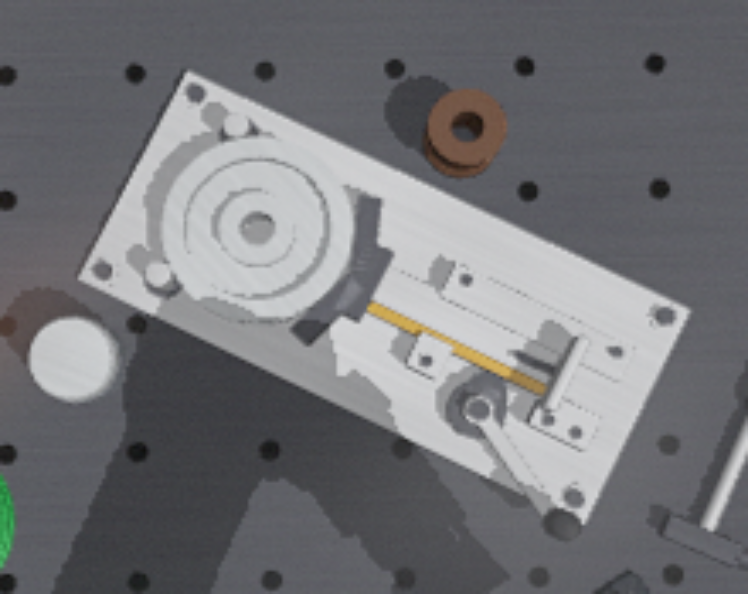

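View pics/side6.png

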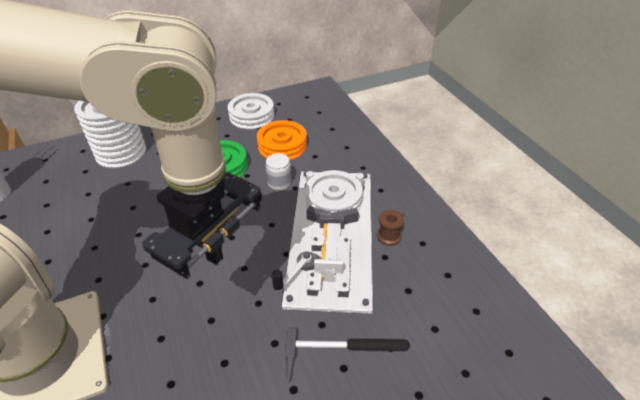

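View pics/wrist6.png

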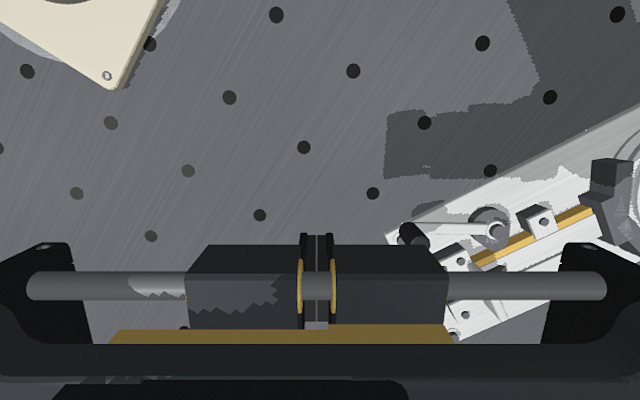

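Run:
```python
from h import *
from bench import r
loc=lambda p:((RM(A).T@(p[:2]-O))*1000).round(1)
t=load("top6.npz");f=lambda x,y,z:loc(onz(t,235+x/3.4,110+y/3.3,z))
g=f(562,524,.089);p=f(478,408,.045);print("hub",f(257,227,.052),"jaw",f(306,344,.03),f(381,198,.03),"cam",np.radians(150-np.degrees(np.arctan2(*(g-p)[::-1]))))
r.close_job()
```

```text
hub [110.2   0.4] jaw [39.8 62.2] [ 40. -63.] cam 0.014727217612112625
the job is handed in; nothing more can be done
```

I turned the lever to about 1.67 rad with shut fingers and pushed the slide home by its end plate. It stopped hard: the force rose from 22 to 36 N with no further movement. I then backed off and pushed the lever back until it stopped moving against the locked stop, and withdrew the arm. I handed the job in at about 15 s of the 67 s allowed.

Last checks, from the top camera before hand-in:
- **Pulley:** centre at (110.2, 0.4) mm in the fixture's frame, against a seat at (110, 0).
- **Slide:** the jaw had moved forward by about 46 mm and did not shift while locking.
- **Cam:** about 0.01 rad from its locked stop.
- **Bush, hammer and tin:** they look unmoved in the pictures; I did not measure them again.
- **Robot:** clear of everything, with forces near zero.

**Disagreements:**
- **Fixture origin:** the top and side views put it about 7 mm apart. I used a value in between, corrected it from the wrist view of the cam pivot, and relied on contact for the final positions.
- **Stop pins:** in the top view the pins read 77 and 79 mm from the pulley's centre, against 80 mm when it touches both. That is within how closely I can read the picture.
- **Force at the lever stop:** the last press reached about 65 N at the fingers, more than the lever needed but below the 120 N wrist limit.

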